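# Level the headlamp with a wedge

## Task

Take the orange wedge and, thin end first, push it along the green plate of the jig under the sunken front edge of the headlamp until the lamp sits level and is held snug up against the yellow stop bar, but not jammed hard against it. Then let go and leave the wedge in place. Raise the lamp with the wedge alone, do not touch the lamp, and leave everything else on the bench alone.

Things in the scene. Friction and masses are not known exactly. Their poses are not given: they have to be found in the camera images.
- jig: Fixed levelling jig on the table. Origin on the table below the lamp's front edge; +x is the direction in which the wedge is pushed, along the lane towards the lamp; z up. Aluminium base 16 mm high: 100 mm wide for x = -235 to -115 mm, 190 mm wide beyond. Two black rests flank the lane at x = -25 to 25 mm, from 26 mm either side of the axis outwards, tops 34 mm above the table. A blue back stop holds the lamp's far end.
- lane_start (a point): Robot-side end of the lane, a flat level green packing plate 50 mm wide, centred on the jig's x axis, from jig x = -240 mm (this point) to +30 mm. Its top lies anywhere from 17 to 26 mm above the table, packed differently each time and not measured; this point is always shown at 21.5 mm. Axes as the jig's.
- lane_mouth (a point): Point on the jig's x axis where the wedge goes in under the lamp: at jig x = -5 mm, the front of the lamp's edge bar, 34 mm above the table (the height of the underside of that bar at the start). Axes as the jig's.
- lamp: Black headlamp 175 x 132 x 68 mm, 0.5 to 1 kg, clear lens up, loose in the jig: its far end rests on a blue pad and acts as a hinge, its near end (towards jig -x) has sunk onto the two rests. Origin in its underside plane, on the centre line, 90 mm beyond the front edge bar; x along the lamp as the jig's x; z its up axis, 0.065 rad from vertical at the start, vertical when level.
- lamp_edge (a point): Underside, at mid-width, of the lamp's near edge, a 10 mm round steel bar running across the lane (jig y); this is what the wedge lifts. 34 mm above the table at the start, 45 mm when level.
- stop_mid (a point): Middle of the underside of the yellow stop bar, 12 mm round, across the jig at jig x = 16 mm, 59 mm above the table. The lamp's front flange meets it just when the lamp is level; pushing on jams the lamp against it: snug is a few newtons there, over 10 N damages the lamp. Once they meet, the resistance to pushing the wedge climbs steeply, by half and more within a few millimetres.
- stop: The yellow stop bar itself, fixed on the jig; origin at its middle, on its axis.
- wedge_grip (a point): Centre of the orange wedge's grip block, 50 mm long (x), 36 wide (y), 45 high; 22.5 mm above the wedge's flat underside. x points to the thin end. In front of the block its top slopes evenly from 34 mm high at x = 25 mm to 4 mm at x = 175 mm, 36 mm wide. 0.13 kg, lies flat on the table at the start. Friction about 0.6: let go, it stays where it was pushed.
- wedge: The orange wedge; origin at the middle of its block's underside, axes as wedge_grip.
- wedge_nose (a point): Bottom of the thin end of the orange wedge, at its middle, 175 mm in front of the block's centre.
- thinwedge_grip (a point): Centre of the block of a dark grey wedge of the same length and width but only 30 mm high at the block and 10 mm at the top of its slope: too thin to level the lamp. Leave it alone.
- pliers: Bystander, leave alone: pliers with green handles, 200 mm long, lying on the bench; origin at its middle, on its underside.
- bottle: Bystander, leave alone: small blue bottle, 32 mm across, 70 mm high; origin at its middle, on its underside.
- tub: Bystander, leave alone: pale open plastic tub, 120 mm across, 90 mm high; origin at its middle, on its underside.
- tape: Bystander, leave alone: roll of yellow tape, 100 mm across, 25 mm high; origin at its middle, on its underside.
- driver: Bystander, leave alone: screwdriver lying on the bench; origin at its middle, on its underside.
- carton: Bystander, leave alone: small cardboard carton, 90 x 60 x 35 mm; origin at its middle, on its underside.
Things that resemble listed ones, but are neither listed nor needed, are in the scene too. Several things look just like the wedge: the one meant starts farthest to the robot's left. What is shaped like the lamp but turquoise is not meant.

How it is judged:
On the way, in this order (a step that is already met when the one before it is completed fails the run):
1. the orange wedge has been picked up off the table (height (world z) of wedge_grip above 0.036 m), for 0.1 s.
2. the lamp's edge is being raised by the wedge (angle between lamp's own z axis and vertical below 0.05 rad and contact force between wedge and lamp above 0.5 N), for 0.1 s.
At the end, for the whole second after the job is handed in: The lamp lies in its place in the jig, level within 0.012 rad (0.7 degrees), held up by the orange wedge, which lies flat in the lane, and snug against the stop bar with 1.5 to 10 N; everything at rest and released (angle between lamp's own z axis and vertical below 0.012 rad and contact force between lamp and stop between 1.5 and 10 N and contact force between wedge and lamp above 1 N and horizontal distance between lamp and jig below 0.1 m and angle between wedge's own z axis and vertical below 0.06 rad and linear speed of each of lamp, wedge below 0.01 m/s); the robot touches nothing.
It fails at once if the lamp is jammed against the stop bar with more than 10 N (contact force between lamp and stop above 10 N).
It fails at once if the robot touches the lamp (contact force between any of the fingers, the arm and lamp above 1 N).
It fails at once if the grey wedge is moved more than 40 mm (distance of thinwedge_grip from where it was at the start of the episode above 0.04 m).
It fails at once if another thing on the bench (pliers, bottle, tub, tape, driver, carton) is moved more than 40 mm (distance of any of pliers, bottle, tub, tape, driver, carton from where it was at the start of the episode above 0.04 m).
It also fails if it takes over 72 s, if anything falls off the work surface, if the arm or the gripper's body presses on something with over 40 N, if the wrist force passes 120 N, or if a joint passes its speed limit or range.

## Robot

A 6-joint arm with a two-finger parallel gripper is mounted at the origin on the work surface. World frame = base frame: x ahead of the robot, y to its left, z up, the work surface at z = 0. Lengths are in m, angles in rad, forces in N, time in s.
With the tool pointing down it reaches from about 0.375 to 0.9 m from the base axis. Payload 3.1 kg.
Tool frame: the origin (TCP) lies between the finger pads; the fingertips stand 11 mm ahead of it and the grasp point (between the pads) lies 8 mm behind it; z points along the fingers, y is the direction in which the jaws open and shut (so a half turn about z gives the same grasp; the last joint's range is limited). The gripper opens to 85 mm and grips with 20 to 120 N. Pads are 22 mm wide; open, the fingers measure 114 mm over their backs; the gripper's body (76 mm by 85 mm) begins 54 mm behind the grasp point. The pads swing forward as they close: fully open they stand 13 mm farther back than shut.
Start: joints at [1.06, 0.527, 1.433, -0, 1.181, -0.178], TCP at [0.204, 0.591, 0.242] pointing down, gripper open.
Joint ranges: [-3.08, 3.08], [-0.75, 2.2], [0.22, 2.44], [-1.43, 4.57], [0, 2.65], [-2.85, 2.85]. Speed limits (rad/s): [2.79, 2.79, 3.14, 3.14, 3.14, 3.14].

## Interface

Orientations are given as a unit quaternion [x, y, z, w].
In Python, from station import manip gives the robot as it stands.
- The arm moves only by the tool move_arm, never from a script. Its argument "deltas" is a list of rows, each a list of 5 numbers: the shift along the tool's x, y, z in units of 40 cm (1.0 is 40 cm), then the turn about the tool's z in units of 0.5 rad (1.0 is 0.5 rad), then the opening in per cent of the stroke, from 0 (shut) to 100 (fully open). In form: [[x, y, z, twist, grip], ...]. A call has exactly 8 rows; each row is the pose to reach, as a shift and turn from the pose commanded when the call began, along the tool's axes at that moment; what a row does not reach only later rows make up. A row lasts 1/12 s, in which the tool goes at most 41.7 mm and 7.16 degrees, less where a joint would pass 70% of its speed; a pose out of reach is approached as far as the arm can. A call with a number of a shift or a turn outside -1 to 1 is refused whole. A call with a gripper value outside its range is refused whole. The fingers move at their own pace and stop on an object; "force" is the grip in N (left out, the last holds). Time passes only in rows, so rows that repeat a pose let the fingers close, or fill a call up. It gives the time, the measured TCP pose, the force and the opening at its end, in the units of the state.
- manip.sense(): the state, without advancing time (a new reading comes with each control period).
- manip.snapshot(name): name is "side" or "top" or "wrist"; returns (picture, depth): 420x560x3 uint8, red, green, blue; 420x560 float32, m along the optical axis (not along the pixel's ray), 0 where there is no reading.
- manip.get_calibration(name): a dict with "vfov" (degrees; the focal length in pixels is half the picture's height over the tangent of half this angle, whatever the lens; pixels are square), "cx", "cy" (the principal point, pixels), "pose" (4x4, takes a point from camera to world coordinates). Camera axes: x right, y down, z forward; pixel columns grow to the right and rows downward; lengths in m; the calibration is good to about 2 mm. A picture is of the moment at which its call begins: read the wrist's pose just before it. get_calibration takes no time and is no camera call; for the wrist camera it gives the pose at the moment of the call.
- manip.sign_off(): hands the job in, once; it reports no verdict.
The state is a dict: "t": time; "q": joint angles; "qd": joint speeds; "tau": joint torques, N m; "tcp_pos": TCP position; "tool_rot": TCP orientation; "force": force on the tool from outside, world axes, zero at the start; "ft_torque": the same for the moment, N m; "finger_gap": opening from 0.0 (shut) to 1.0 (fully open).
Only numpy, scipy, OpenCV 4.12 (cv2) and the standard library are available. Lean on these libraries where they do the work, as an engineer would, in place of code of your own. Each camera call takes 0.05 s, during which the arm holds its last target.

## Working session

There is one attempt and no reset: what is moved stays moved. The work goes in short steps, Python scripts to look and compute and a tool call to move; the robot and the scene stay as the last step left them, time stands still between calls to the robot, and variables do not carry over. Pictures are saved under pics/ and viewed, and the job is handed in when it is done.

Besides the shell and the picture viewer there is one more tool, called in YAML: its name, and indented under it one key for each argument. move_arm: Moves the arm, as the interface text tells. Its arguments: {"type":"object","properties":{"deltas":{"type":"array","items":{"type":"array","items":{"type":"number"}}},"force":{"type":"number"}},"required":["deltas"]}

```bash
ls; mkdir -p pics; python3 - <<'E'
from station import manip
import cv2,numpy as np
s=manip.sense();print(s)
for n in("side","top","wrist"):
    c=manip.get_calibration(n);p,d=manip.snapshot(n)
    cv2.imwrite(f"pics/{n}0.png",p[:,:,::-1]);np.savez(f"{n}0.npz",p=p,d=d,pose=c["pose"],f=210/np.tan(np.radians(c["vfov"]/2)),cx=c["cx"],cy=c["cy"])
    print(n,c)
E
```

```text
pics
{'t': 0.0, 'q': array([ 1.05952806e+00,  5.28469507e-01,  1.43388359e+00, -1.82636095e-05,
        1.18142358e+00, -1.78507734e-01]), 'qd': array([-0.00209734, -0.00099619,  0.00011446,  0.00017851,  0.00018915,
        0.00051304]), 'tau': array([-9.52415794e-04, -4.42353094e+01, -1.78023112e+01, -3.51212493e-04,
        8.52200756e-03, -1.60518990e-06]), 'tcp_pos': array([0.20379653, 0.59010986, 0.24133751]), 'tool_rot': array([ 1.65610169e-01,  9.86190691e-01, -1.03056183e-03, -3.61252447e-04]), 'force': array([ 0.02753344,  0.97359406, -0.69685332]), 'ft_torque': array([ 0.02773676,  0.04382213, -0.02148647]), 'finger_gap': 1.0014439385526426}
side {'vfov': 46.39604038305838, 'cx': 282.0334105673825, 'cy': 208.00082805117665, 'pose': array([[ 0.80668354, -0.35613478,  0.47162451, -0.11247991],
       [-0.59088015, -0.50096702,  0.63237069, -0.84880584],
       [ 0.01105912, -0.78879659, -0.61455482,  0.89133269],
       [ 0.        ,  0.        ,  0.        ,  1.        ]])}
top {'vfov': 57.92095286718967, 'cx': 285.7265786993381, 'cy': 210.08675127382895, 'pose': array([[ 1.04422755e-02, -9.95153672e-01,  9.77759120e-02,
         4.09112786e-01],
       [-9.99937980e-01, -1.07708327e-02, -2.83306842e-03,
         1.70149412e-04],
       [ 3.87246643e-03, -9.77402642e-02, -9.95204424e-01,
         1.08031717e+00],
       [ 0.00000000e+00,  0.00000000e+00,  0.00000000e+00,
         1.00000000e+00]])}
wrist {'vfov': 70.81984991162389, 'cx': 271.7368936174647, 'cy': 207.7281373674828, 'pose': array([[ 3.27509693e-01,  8.96191446e-01,  2.99296329e-01,
         1.25421793e-01],
       [ 9.44847411e-01, -3.10349491e-01, -1.04625829e-01,
         6.16525464e-01],
       [-8.78309611e-04,  3.17055334e-01, -9.48406634e-01,
         3.72715330e-01],
       [ 0.00000000e+00,  0.00000000e+00,  0.00000000e+00,
         1.00000000e+00]])}
```

View pics/top0.png

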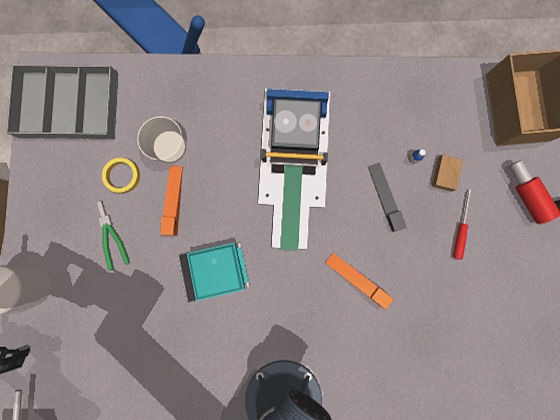

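View pics/side0.png

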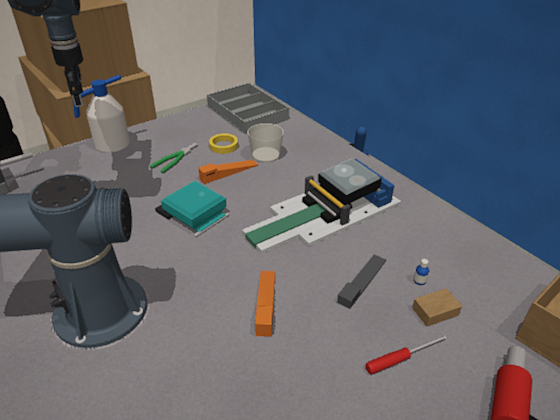

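View pics/wrist0.png

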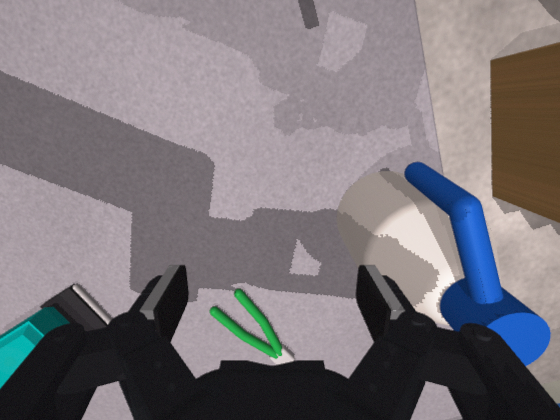

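The top view shows the leftmost orange wedge at about (172,200), with its block at the lower end (169,225) and the thin end up. The green lane runs from (291,247) to (293,168), and the decoy wedge is at (358,280). Next I measure.

```bash
cat > h.py <<'E'
import numpy as np,cv2
def load(n):
    z=np.load(n);return z
def cloud(z):
    d=z["d"];v,u=np.mgrid[:d.shape[0],:d.shape[1]];f=z["f"]
    P=np.stack([(u-z["cx"])/f*d,(v-z["cy"])/f*d,d],-1)
    return P@z["pose"][:3,:3].T+z["pose"][:3,3]
def ray(z,u,v,h):
    r=z["pose"][:3,:3]@np.array([(u-z["cx"])/z["f"],(v-z["cy"])/z["f"],1]);o=z["pose"][:3,3]
    return o+r*(h-o[2])/r[2]
def hsv(z):return cv2.cvtColor(z["p"],cv2.COLOR_RGB2HSV)
def mask(z,lo,hi):return cv2.inRange(hsv(z),np.array(lo),np.array(hi))
E
python3 - <<'E'
from h import *
for n in("top0.npz","side0.npz"):
    z=load(n);C=cloud(z)
    for nm,lo,hi in(("orange",(6,150,100),(16,255,255)),("green",(60,80,40),(85,255,160)),("yellow",(20,150,100),(28,255,255)),("blue",(105,120,60),(118,255,255))):
        m=mask(z,lo,hi);k,l,st,ce=cv2.connectedComponentsWithStats(m)
        for i in range(1,k):
            if st[i,4]<80:continue
            pts=C[l==i];pts=pts[z["d"][l==i]>0]
            print(n,nm,st[i],np.round(pts.mean(0),4),np.round(np.percentile(pts,[2,50,98],axis=0),4).tolist())
            (cx,cy),(w,h),a=cv2.minAreaRect((pts[:,:2]*1000).astype(np.float32));print("   rect",round(cx,1),round(cy,1),round(w,1),round(h,1),round(a,1))
E
```

```text
top0.npz orange [ 160  166   23   69 1003] [0.5345 0.3164 0.0242] [[0.4446, 0.2999, 0.0027], [0.5319, 0.3159, 0.0223], [0.6358, 0.336, 0.0472]]
   rect 540.9 318.8 37.5 199.3 88.1
top0.npz orange [326 253  67  56 987] [ 0.3205 -0.2059  0.0258] [[0.2585, -0.282, 0.002], [0.3195, -0.2068, 0.0247], [0.3837, -0.1263, 0.0481]]
   rect 319.9 -209.4 209.0 39.2 52.2
top0.npz green [ 281  165   21   85 1396] [ 0.5208 -0.018   0.0216] [[0.4101, -0.0422, 0.0178], [0.5193, -0.0179, 0.0217], [0.6359, 0.0067, 0.0254]]
   rect 523.0 -18.0 47.3 236.0 87.6
top0.npz green [102 223  28  47 347] [0.4108 0.4813 0.0107] [[0.3492, 0.4379, 0.0001], [0.4109, 0.4872, 0.0113], [0.4663, 0.509, 0.0162]]
   rect 411.3 483.3 128.2 58.5 20.8
top0.npz yellow [266 153  57   5 112] [ 0.6582 -0.0241  0.0708] [[0.6534, -0.0968, 0.0671], [0.6584, -0.0249, 0.0708], [0.6637, 0.0497, 0.0748]]
   rect 658.1 -23.5 152.4 7.8 88.0
top0.npz yellow [102 158  38  35 519] [0.6082 0.4663 0.0211] [[0.5615, 0.419, 0.0044], [0.6084, 0.4672, 0.0232], [0.6551, 0.5133, 0.0282]]
   rect 607.8 466.7 98.4 96.3 41.4
top0.npz blue [  94    0  
[... 1441 characters left out ...]
   307   271 54132] [ 1.809   0.5806 -0.1641] [[1.798, -0.2052, -0.6309], [1.8117, 0.4364, -0.1597], [1.8247, 1.9402, 0.3262]]
   rect 1454.5 890.8 2445.3 778.0 89.3
side0.npz blue [ 80  75  41  22 346] [0.3093 0.7361 0.2052] [[0.2352, 0.6799, -0.0701], [0.297, 0.6995, 0.2202], [0.548, 1.4404, 0.2389]]
   rect 375.2 987.5 998.4 158.5 73.3
side0.npz blue [355 159  39  48 464] [ 0.8091 -0.0919  0.0552] [[0.7824, -0.1162, 0.0215], [0.8097, -0.1028, 0.0559], [0.8418, 0.0253, 0.0827]]
   rect 840.6 19.4 292.5 83.4 68.9
side0.npz blue [416 265  13  11  93] [ 0.6673 -0.3739  0.0457] [[0.6588, -0.3853, 0.0374], [0.6654, -0.3752, 0.0461], [0.6817, -0.3589, 0.0538]]
   rect 690.9 -361.1 72.0 28.1 27.7
```

```bash
python3 - <<'E'
from h import *
from scipy.spatial.transform import Rotation as R
z=load("top0.npz");C=cloud(z)
def comp(lo,hi,u,v):
    m=mask(z,lo,hi);k,l,st,ce=cv2.connectedComponentsWithStats(m);i=l[v,u];return C[l==i]
w=comp((6,150,100),(16,255,255),170,215)
g=comp((60,80,40),(85,255,160),291,220)
y=comp((20,150,100),(28,255,255),294,155)
def line(P,ax):
    a=np.polyfit(P[:,ax],P[:,1-ax],1);return a
for n,P in(("wedge",w),("wedge slope",w[w[:,2]<.036]),("green",g)):
    c=P[:,:2].mean(0);u,s,vt=np.linalg.svd(P[:,:2]-c,full_matrices=False);d=vt[0]*np.sign(vt[0,0])
    t=(P[:,:2]-c)@d;o=(P[:,:2]-c)@[-d[1],d[0]]
    print(n,c,np.degrees(np.arctan2(d[1],d[0])),"along",t.min(),t.max(),"ends",c+d*t.min(),c+d*t.max(),"lat",np.percentile(o,[1,50,99]))
b=w[w[:,2]>.040];print("block top",np.percentile(b,[0,2,50,98,100],axis=0),b.mean(0))
# heights
a=np.polyfit(y[:,1],y[:,0],1);print("yellow x=",a, np.degrees(np.arctan(-a[0])),y[:,:2].mean(0),y[:,1].min(),y[:,1].max())
print("green z",np.median(g[:,2]))
# base heights (white) and table, sanity for depth bias
h=hsv(z);wm=(h[...,1]<40)&(h[...,2]>190);wm[:240];
P=C[180:245,255:330];M=wm[180:245,255:330];print("white z",np.percentile(P[M][:,2],[10,50,90]),M.sum())
print("table z",np.median(C[200:240,340:360][...,2]),np.median(C[300:320,200:240][...,2]))
print("grey wedge",C[185:225,372:400][C[185:225,372:400][...,2]>.02].mean(0))
E
```

```text
wedge [0.53436505 0.31605244] -0.26058760126767555 along -0.12381430235425835 0.10618056946936788 ends [0.41055202 0.31661555] [0.64054452 0.31556952] lat [-0.01691707 -0.00019244  0.02058503]
wedge slope [0.55633864 0.31523611] 0.9441248248364115 along -0.11385163618417227 0.08421992163553553 ends [0.44250246 0.31336013] [0.64054712 0.31662383] lat [-0.01749574 -0.00108035  0.02150234]
green [ 0.52005371 -0.01784822] -2.587402661151258 along -0.11499440758087207 0.12086584855386519 ends [ 0.40517654 -0.01265699] [ 0.64079634 -0.02330451] lat [-2.28825736e-02  8.83700119e-05  2.29140802e-02]
block top [[4.09112786e-01 1.70149412e-04 4.01755177e-02]
 [4.41912165e-01 3.03310495e-01 4.09917621e-02]
 [4.65114245e-01 3.20077088e-01 4.47308555e-02]
 [4.88400714e-01 3.37299060e-01 4.85523394e-02]
 [4.88748022e-01 3.39358100e-01 1.08031717e+00]] [0.46485081 0.31879512 0.04909285]
yellow x= [0.04390155 0.65928452] -2.513759475323194 [ 0.65822833 -0.0240581 ] -0.09968423095522615 0.05252442781785538
green z 0.021703472501982457
white z [0.01356736 0.01615553 0.01868272] 1890
table z 0.00035987124664360604 0.0001376330947618909
grey wedge [ 0.48863123 -0.28899332  0.08428966]
```

```bash
python3 - <<'E'
from h import *
z=load("top0.npz");C=cloud(z)
m=mask(z,(6,150,100),(16,255,255));k,l,st,ce=cv2.connectedComponentsWithStats(m);i=l[215,170]
L=[]
for v in range(167,236):
    us=np.where(l[v]==i)[0]
    if len(us)<4: continue
    p=C[v,us];p=p[(p[:,0]>.42)&(p[:,2]<.2)];L.append((p[:,0].mean(),p[:,1].max(),p[:,1].min(),np.median(p[:,2])))
L=np.array(L);print(L[::6].round(4))
s=(L[:,0]>.5)
for j in(1,2):
  for q in (s,L[:,0]<.488):
    a=np.polyfit(L[q,0],L[q,j],1);print(j,a,np.degrees(np.arctan(a[0])))
from station import manip
s=manip.sense()
from scipy.spatial.transform import Rotation as R
M=R.from_quat(s["tool_rot"]).as_matrix();print(M.round(4),s["tcp_pos"])
t=np.array([.455,.3195,.15])-s["tcp_pos"]
print("tool shift/0.4",M.T@t/.4, "yaw tool x",np.degrees(np.arctan2(M[1,0],M[0,0])))
E
```

```text
[[0.6361 0.332  0.2969 0.0037]
 [0.618  0.3322 0.2985 0.0068]
 [0.5997 0.3328 0.2991 0.0119]
 [0.5817 0.3343 0.2999 0.0159]
 [0.5645 0.3334 0.2997 0.0163]
 [0.5468 0.334  0.301  0.0216]
 [0.5295 0.3348 0.3013 0.0242]
 [0.5121 0.3355 0.3012 0.0295]
 [0.4952 0.3374 0.3024 0.0322]
 [0.4776 0.3372 0.302  0.0442]
 [0.4613 0.3387 0.3033 0.0444]
 [0.4448 0.3394 0.3043 0.044 ]]
1 [-0.03378611  0.35299891] -1.935065483022051
1 [0.0004557  0.33676852] 0.0261095603798257
2 [-0.02956159  0.31690748] -1.693260996304435
2 [-0.03515925  0.31977707] -2.013647271070446
[[-9.451e-01  3.266e-01 -8.000e-04]
 [ 3.266e-01  9.451e-01 -1.500e-03]
 [ 3.000e-04 -1.700e-03 -1.000e+00]] [0.20388427 0.59025328 0.24154352]
tool shift/0.4 [-0.81451614 -0.43431247  0.22935302] yaw tool x 160.93486749590642
```

```bash
cat >> h.py <<'E'
from scipy.spatial.transform import Rotation as R
def go(target,yaw=None):
    from station import manip
    s=manip.sense();M=R.from_quat(s["tool_rot"]).as_matrix()
    t=np.array(target)-s["tcp_pos"];y=np.degrees(np.arctan2(M[1,0],M[0,0]))
    print("t",round(s["t"],2),"tcp",s["tcp_pos"].round(4),"yaw",round(y,2),"F",s["force"].round(2),"gap",round(s["finger_gap"],3))
    tw=0 if yaw is None else -np.radians((yaw-y+180)%360-180)/.5
    print("units",(M.T@t/.4).round(4),"twist",round(tw,4));return s
E
python3 -c "
from h import *
go([.455,.3211,.12],178.2)"
```

```text
t 0.15 tcp [0.2039 0.5903 0.2415] yaw 160.93 F [-0.88 -0.32 -0.2 ] gap 0.999
units [-0.8132 -0.4304  0.3043] twist -0.6027
```

move_arm:
  deltas:
    - [-0.081,-0.043,0.0,-0.2,100]
    - [-0.163,-0.086,0.02,-0.4,100]
    - [-0.244,-0.129,0.05,-0.603,100]
    - [-0.325,-0.172,0.08,-0.603,100]
    - [-0.407,-0.215,0.12,-0.603,100]
    - [-0.488,-0.258,0.15,-0.603,100]
    - [-0.569,-0.301,0.18,-0.603,100]
    - [-0.65,-0.344,0.21,-0.603,100]

```text
t: 0.82
tcp_pos: [0.4057, 0.3742, 0.1576]
tool_rot: [0.016, 1.0, -0.0, -0.0]
force: [0.7, 0.8, -0.1]
finger_gap: 1.0
```

```bash
python3 -c "
from h import *
go([.455,.3211,.12],178.2)"
```

```text
t 0.82 tcp [0.4057 0.3742 0.1576] yaw 178.22 F [ 0.71  0.75 -0.14] gap 1.0
units [-0.1273 -0.1289  0.094 ] twist 0.0005
```

move_arm:
  deltas:
    - [-0.05,-0.05,0.03,0,100]
    - [-0.1,-0.1,0.06,0,100]
    - [-0.127,-0.129,0.094,0,100]
    - [-0.127,-0.129,0.094,0,100]
    - [-0.127,-0.129,0.094,0,100]
    - [-0.127,-0.129,0.094,0,100]
    - [-0.127,-0.129,0.094,0,100]
    - [-0.127,-0.129,0.094,0,100]

```text
t: 1.48
tcp_pos: [0.4536, 0.3236, 0.1214]
tool_rot: [0.015, 1.0, 0.0, 0.0]
force: [0.2, -0.2, -0.4]
finger_gap: 0.999
```

```bash
python3 -c "
from h import *
go([.455,.3211,.02],178.2)
from station import manip
c=manip.get_calibration('wrist');p,d=manip.snapshot('wrist')
cv2.imwrite('pics/w1.png',p[:,:,::-1]);np.savez('w1.npz',p=p,d=d,pose=c['pose'],f=210/np.tan(np.radians(c['vfov']/2)),cx=c['cx'],cy=c['cy'])
z=load('w1.npz');C=cloud(z);m=mask(z,(5,150,60),(16,255,255));P=C[(m>0)&(z['d']>0)]
b=P[P[:,2]>.040];print(len(b),np.percentile(b,[1,50,99],axis=0).round(4))
"
```

```text
t 1.48 tcp [0.4536 0.3236 0.1214] yaw 178.31 F [ 0.21 -0.23 -0.45] gap 0.999
units [-0.0035 -0.0063  0.2535] twist 0.0037
2801 [[0.441  0.3051 0.0416]
 [0.4637 0.3225 0.0445]
 [0.4901 0.3401 0.1835]]
```

View pics/w1.png

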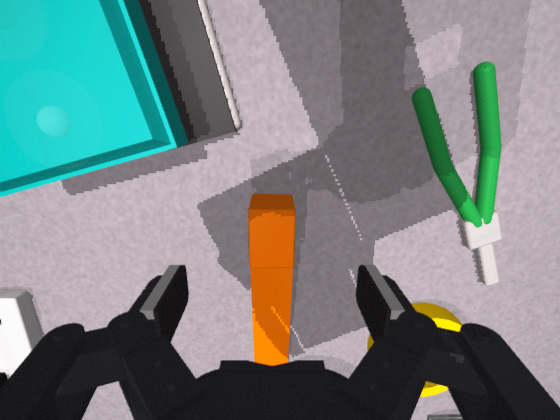

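move_arm:
  deltas:
    - [-0.003,-0.003,0.06,0,100]
    - [-0.003,-0.003,0.12,0,100]
    - [-0.003,-0.003,0.18,0,100]
    - [-0.003,-0.003,0.23,0,100]
    - [-0.003,-0.003,0.252,0,100]
    - [-0.003,-0.003,0.252,0,20]
    - [-0.003,-0.003,0.252,0,20]
    - [-0.003,-0.003,0.252,0,20]
  force: 50

```text
t: 2.2
tcp_pos: [0.456, 0.3219, 0.0211]
tool_rot: [0.015, 1.0, 0.0, 0.001]
force: [0.6, 0.2, 0.0]
finger_gap: 0.606
```

move_arm:
  deltas:
    - [0,0,0,0,20]
    - [0,0,0,0,20]
    - [0,0,0,0,20]
    - [0,0,0,0,20]
    - [0,0,0,0,20]
    - [0,0,0,0,20]
    - [0,0,0,0,20]
    - [0,0,0,0,20]

```text
t: 2.87
tcp_pos: [0.4563, 0.3219, 0.0215]
tool_rot: [0.016, 1.0, 0.001, 0.001]
force: [-1.0, -0.3, 6.4]
finger_gap: 0.416
```

```bash
python3 -c "
from h import *
go([.455,.3211,.02],178.2)"
```

```text
t 2.87 tcp [0.4563 0.3219 0.0215] yaw 178.21 F [-1.03 -0.35  6.39] gap 0.416
units [ 0.0031 -0.0021  0.0037] twist 0.0003
```

move_arm:
  deltas:
    - [0,0,-0.05,0,20]
    - [0,0,-0.12,0,20]
    - [0,0,-0.2,0,20]
    - [0,0,-0.28,0,20]
    - [0,0,-0.3,0,20]
    - [0,0,-0.3,0,20]
    - [0,0,-0.3,0,20]
    - [0,0,-0.3,0,20]

```text
t: 3.53
tcp_pos: [0.454, 0.3207, 0.1384]
tool_rot: [0.016, 1.0, -0.001, -0.002]
force: [0.4, 0.7, -1.0]
finger_gap: 0.412
```

```bash
python3 -c "
from h import *
go([.440,-.0144,.14],177.45)"
```

```text
t 3.53 tcp [0.454  0.3207 0.1384] yaw 178.2 F [ 0.36  0.67 -0.97] gap 0.412
units [ 0.0086 -0.8384 -0.0026] twist 0.0261
```

move_arm:
  deltas:
    - [0,-0.05,0,0,20]
    - [0,-0.14,0,0,20]
    - [0,-0.24,0,0.02,20]
    - [0.009,-0.34,0,0.026,20]
    - [0.009,-0.44,0,0.026,20]
    - [0.009,-0.54,0,0.026,20]
    - [0.009,-0.64,0,0.026,20]
    - [0.009,-0.73,0,0.026,20]

```text
t: 4.2
tcp_pos: [0.4409, 0.0277, 0.1383]
tool_rot: [0.022, 1.0, 0.0, -0.002]
force: [1.1, -0.7, -0.7]
finger_gap: 0.416
```

move_arm:
  deltas:
    - [0,-0.07,0,0,20]
    - [0,-0.108,0,0,20]
    - [0,-0.108,0,0,20]
    - [0,-0.108,0.05,0,20]
    - [0,-0.108,0.1,0,20]
    - [0,-0.108,0.13,0,20]
    - [0,-0.108,0.15,0,20]
    - [0,-0.108,0.15,0,20]

```text
t: 4.87
tcp_pos: [0.4389, -0.0125, 0.0778]
tool_rot: [0.022, 1.0, 0.001, -0.003]
force: [-0.2, 0.1, -0.4]
finger_gap: 0.414
```

```bash
python3 -c "
from h import *
go([.440,-.0144,.07],177.45)
from station import manip
for n in('top','wrist','side'):
  c=manip.get_calibration(n);p,d=manip.snapshot(n)
  cv2.imwrite(f'pics/{n}2.png',p[:,:,::-1]);np.savez(f'{n}2.npz',p=p,d=d,pose=c['pose'],f=210/np.tan(np.radians(c['vfov']/2)),cx=c['cx'],cy=c['cy'])
a=cv2.imread('pics/wrist2.png');b=cv2.imread('pics/side2.png')[130:280,180:440];cv2.imwrite('pics/s2c.png',cv2.resize(b,None,fx=3,fy=3))
"
```

```text
t 4.87 tcp [ 0.4389 -0.0125  0.0778] yaw 177.5 F [-0.17  0.12 -0.38] gap 0.414
units [-0.003  -0.0046  0.0195] twist 0.0017
```

View pics/wrist2.png

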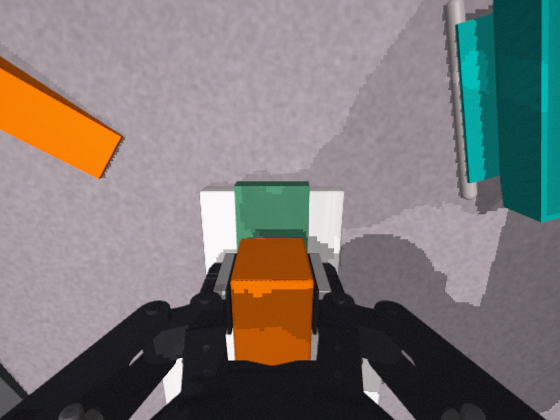

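View pics/s2c.png

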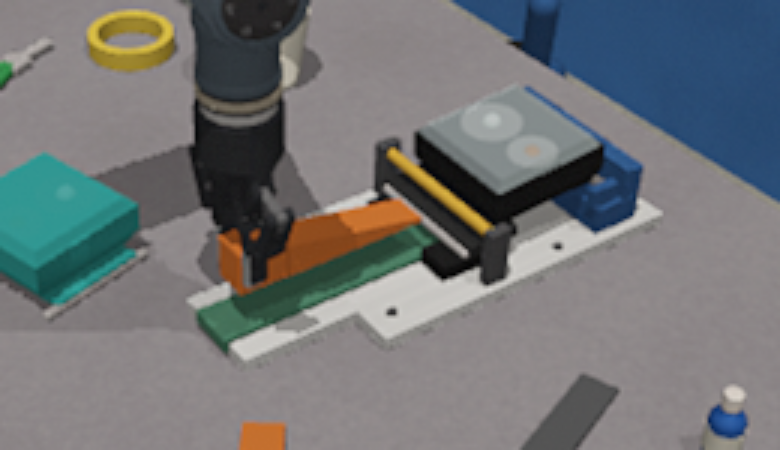

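View pics/top2.png

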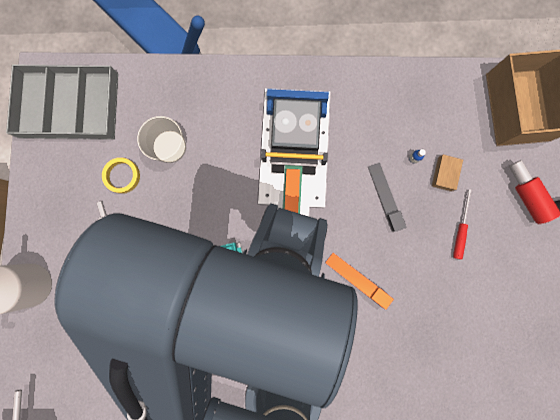

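The wedge hangs centred over the green lane with its nose just short of the bar. The wrist view has the block at (272,260) and the lane centre at (272,210). I check the lateral alignment in numbers.

```bash
python3 - <<'E'
from h import *
z=load("top2.npz");C=cloud(z)
m=mask(z,(6,150,100),(16,255,255));k,l,st,ce=cv2.connectedComponentsWithStats(m);i=l[185,293];P=C[l==i]
P=P[(P[:,2]<.2)&(P[:,2]>0)]
c=P[:,:2].mean(0);u,s,vt=np.linalg.svd(P[:,:2]-c,full_matrices=False);d=vt[0]*np.sign(vt[0,0])
print(c,np.degrees(np.arctan2(d[1],d[0])),P[:,0].max(),"lane y there",-.01785-.0449*(c[0]-.520))
a=P[P[:,0]<c[0]];b=P[P[:,0]>c[0]]
for q in(a,b):print(q.mean(0)[:3],-.01785-.0449*(q[:,0].mean()-.520))
z=load("wrist2.npz");C=cloud(z)
m=mask(z,(5,150,60),(16,255,255));k,l,st,ce=cv2.connectedComponentsWithStats(m);i=l[260,272];P=C[l==i];
t=P[(P[:,2]>.09)&(P[:,2]<.12)];print("block top",np.percentile(t,[1,50,99],axis=0).round(4))
# near face bottom (rear)
print("block rear face",np.percentile(P[P[:,2]<.095],[1,50,99],axis=0).round(4))
g=mask(z,(55,60,40),(85,255,180));k,l,st,ce=cv2.connectedComponentsWithStats(g);i=l[210,272];G=C[l==i];print("green",np.percentile(G,[1,50,99],axis=0).round(4))
E
```

```text
[ 0.56433172 -0.01855163] -1.4661728531896034 0.6310050652191279 lane y there -0.01984049435160709
[ 0.5349587  -0.01776062  0.07679852] -0.018521645511603183
[ 0.59434329 -0.01935984  0.06282357] -0.021188013818567605
block top [[ 0.4243 -0.0308  0.091 ]
 [ 0.4414 -0.0135  0.1016]
 [ 0.4686  0.004   0.1029]]
block rear face [[ 0.4238 -0.03    0.0593]
 [ 0.4249 -0.0126  0.0802]
 [ 0.427   0.0048  0.0948]]
green [[ 0.4033 -0.0369  0.0116]
 [ 0.4209 -0.0122  0.021 ]
 [ 0.4425  0.0121  0.0225]]
```

move_arm:
  deltas:
    - [-0.0,-0.004,0.03,0,20]
    - [0,-0.004,0.06,0,20]
    - [0,-0.004,0.078,0,20]
    - [0,-0.004,0.078,0,20]
    - [0,-0.004,0.078,0,20]
    - [0,-0.004,0.078,0,20]
    - [0,-0.004,0.078,0,20]
    - [0,-0.004,0.078,0,20]

```text
t: 5.68
tcp_pos: [0.4409, -0.0153, 0.0493]
tool_rot: [0.022, 1.0, -0.0, 0.001]
force: [0.5, -0.8, -0.3]
finger_gap: 0.418
```

move_arm:
  deltas:
    - [0,0,0.0025,0,20]
    - [0,0,0.0025,0,20]
    - [0,0,0.0025,0,20]
    - [0,0,0.0025,0,20]
    - [0,0,0.0025,0,20]
    - [0,0,0.0025,0,20]
    - [0,0,0.0025,0,20]
    - [0,0,0.0025,0,20]

```text
t: 6.35
tcp_pos: [0.4405, -0.0152, 0.0477]
tool_rot: [0.022, 1.0, 0.0, -0.0]
force: [-0.3, -0.2, -0.0]
finger_gap: 0.419
```

move_arm:
  deltas:
    - [0,0,0.0025,0,20]
    - [0,0,0.0025,0,20]
    - [0,0,0.0025,0,20]
    - [0,0,0.0025,0,20]
    - [0,0,0.0025,0,20]
    - [0,0,0.0025,0,20]
    - [0,0,0.0025,0,20]
    - [0,0,0.0025,0,20]

```text
t: 7.02
tcp_pos: [0.4405, -0.0152, 0.0467]
tool_rot: [0.022, 1.0, -0.0, 0.0]
force: [1.2, -0.6, -1.3]
finger_gap: 0.414
```

```bash
python3 -c "
from h import *
go([.440,-.0144,.043],177.45)"
```

```text
t 7.02 tcp [ 0.4405 -0.0152  0.0467] yaw 177.46 F [ 1.25 -0.64 -1.35] gap 0.414
units [0.0015 0.0019 0.0093] twist 0.0004
```

move_arm:
  deltas:
    - [0,0,0.004,0,20]
    - [0,0,0.004,0,20]
    - [0,0,0.004,0,20]
    - [0,0,0.004,0,20]
    - [0,0,0.004,0,20]
    - [0,0,0.004,0,20]
    - [0,0,0.004,0,20]
    - [0,0,0.004,0,20]

```text
t: 7.68
tcp_pos: [0.4405, -0.0152, 0.0451]
tool_rot: [0.022, 1.0, -0.0, -0.0]
force: [-0.9, 0.0, -2.2]
finger_gap: 0.414
```

move_arm:
  deltas:
    - [0,0,0.0025,0,20]
    - [0,0,0.0025,0,20]
    - [0,0,0.0025,0,20]
    - [0,0,0.0025,0,20]
    - [0,0,0.0025,0,20]
    - [0,0,0.0025,0,20]
    - [0,0,0.0025,0,20]
    - [0,0,0.0025,0,20]

```text
t: 8.35
tcp_pos: [0.4405, -0.0152, 0.0441]
tool_rot: [0.022, 1.0, 0.0, -0.0]
force: [0.5, 1.0, -1.2]
finger_gap: 0.415
```

move_arm:
  deltas:
    - [0,0,0.0025,0,20]
    - [0,0,0.0025,0,20]
    - [0,0,0.0025,0,20]
    - [0,0,0.0025,0,20]
    - [0,0,0.0025,0,20]
    - [0,0,0.0025,0,20]
    - [0,0,0.0025,0,20]
    - [0,0,0.0025,0,20]

```text
t: 9.02
tcp_pos: [0.4406, -0.0152, 0.0432]
tool_rot: [0.022, 1.0, -0.0, 0.0]
force: [0.1, 0.3, -1.5]
finger_gap: 0.414
```

move_arm:
  deltas:
    - [0,0,0.0025,0,20]
    - [0,0,0.0025,0,20]
    - [0,0,0.0025,0,20]
    - [0,0,0.0025,0,20]
    - [0,0,0.0025,0,20]
    - [0,0,0.0025,0,20]
    - [0,0,0.0025,0,20]
    - [0,0,0.0025,0,20]

```text
t: 9.68
tcp_pos: [0.4406, -0.0152, 0.0429]
tool_rot: [0.022, 1.0, -0.0, 0.0]
force: [-1.3, 0.9, 9.0]
finger_gap: 0.414
```

move_arm:
  deltas:
    - [0,0,0.0025,0,20]
    - [0,0,0.0025,0,20]
    - [0,0,0.0025,0,20]
    - [0,0,0.0025,0,20]
    - [0,0,0.0025,0,20]
    - [0,0,0.0025,0,20]
    - [0,0,0.0025,0,20]
    - [0,0,0.0025,0,20]

```text
t: 10.35
tcp_pos: [0.4406, -0.0152, 0.0428]
tool_rot: [0.022, 1.0, -0.0, 0.001]
force: [-2.1, 0.0, 20.4]
finger_gap: 0.417
```

move_arm:
  deltas:
    - [0,0,-0.0045,0,20]
    - [-0.015,0.002,-0.0045,0,20]
    - [-0.035,0.002,-0.0045,0,20]
    - [-0.055,0.002,-0.0045,0,20]
    - [-0.08,0.002,-0.0045,0,20]
    - [-0.105,0.002,-0.0045,0,20]
    - [-0.125,0.002,-0.0045,0,20]
    - [-0.125,0.002,-0.0045,0,20]

```text
t: 11.02
tcp_pos: [0.4938, -0.0171, 0.0429]
tool_rot: [0.022, 1.0, -0.0, 0.002]
force: [2.6, 1.1, 2.6]
finger_gap: 0.418
```

move_arm:
  deltas:
    - [0,0,0,0,20]
    - [0,0,0,0,20]
    - [0,0,0,0,20]
    - [0,0,0,0,20]
    - [0,0,0,0,20]
    - [0,0,0,0,20]
    - [0,0,0,0,20]
    - [0,0,0,0,20]

```text
t: 11.68
tcp_pos: [0.4905, -0.0167, 0.0429]
tool_rot: [0.022, 1.0, -0.0, 0.0]
force: [1.5, 0.2, 1.0]
finger_gap: 0.416
```

```bash
cat > look.py <<'E'
import sys
from h import *
from station import manip
k=sys.argv[1]
s=go([.5561,-.0196,.043],177.45)
for n in sys.argv[2:]:
  c=manip.get_calibration(n);p,d=manip.snapshot(n)
  cv2.imwrite(f'pics/{n}{k}.png',p[:,:,::-1]);np.savez(f'{n}{k}.npz',p=p,d=d,pose=c['pose'],f=210/np.tan(np.radians(c['vfov']/2)),cx=c['cx'],cy=c['cy'])
  if n=='side': cv2.imwrite(f'pics/s{k}c.png',cv2.resize(p[130:280,180:440,::-1],None,fx=3,fy=3))
E
python3 look.py 3 side
```

```text
t 11.68 tcp [ 0.4905 -0.0167  0.0429] yaw 177.45 F [1.45 0.24 1.02] gap 0.416
units [-0.1641  0.     -0.0002] twist 0.0001
```

View pics/s3c.png

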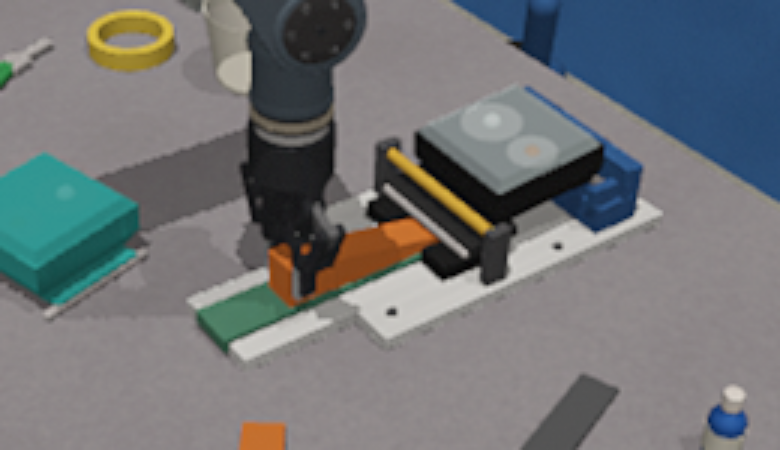

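The nose is under the bar at about (425,238) in the crop and still on the lane. I continue.

move_arm:
  deltas:
    - [-0.01,0,0,0,20]
    - [-0.02,0,0,0,20]
    - [-0.035,0,0,0,20]
    - [-0.05,0,0,0,20]
    - [-0.06,0,0,0,20]
    - [-0.07,0,0,0,20]
    - [-0.075,0,0,0,20]
    - [-0.075,0,0,0,20]

```text
t: 12.4
tcp_pos: [0.5095, -0.0154, 0.0428]
tool_rot: [0.021, 1.0, 0.002, -0.012]
force: [-15.3, 0.7, 16.9]
finger_gap: 0.417
```

move_arm:
  deltas:
    - [-0.005,0,0,0,20]
    - [-0.005,0,0,0,20]
    - [-0.01,0,0,0,20]
    - [-0.01,0,0,0,20]
    - [-0.015,0,0,0,20]
    - [-0.015,0,0,0,20]
    - [-0.02,0,0,0,20]
    - [-0.02,0,0,0,20]

```text
t: 13.07
tcp_pos: [0.5173, -0.0157, 0.0427]
tool_rot: [0.021, 1.0, 0.002, -0.012]
force: [-15.2, 0.7, 16.6]
finger_gap: 0.414
```

```bash
python3 look.py 4 side
```

```text
t 13.07 tcp [ 0.5173 -0.0157  0.0427] yaw 177.57 F [-15.22   0.66  16.61] gap 0.414
units [-0.0974 -0.0056 -0.003 ] twist 0.0041
```

View pics/s4c.png

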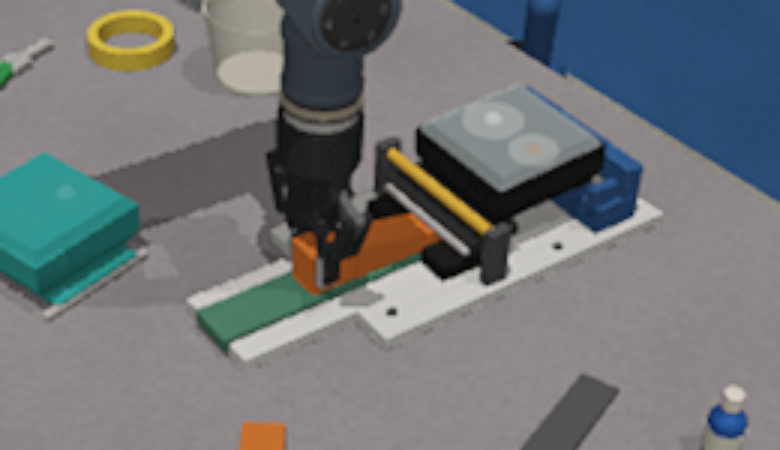

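move_arm:
  deltas:
    - [0,0,-0.004,0,20]
    - [0,0,-0.004,0,20]
    - [0,0,-0.004,0,20]
    - [0,0,-0.004,0,20]
    - [0,0,-0.004,0,20]
    - [0,0,-0.004,0,20]
    - [0,0,-0.004,0,20]
    - [0,0,-0.004,0,20]

```text
t: 13.78
tcp_pos: [0.5285, -0.0183, 0.0443]
tool_rot: [0.022, 1.0, 0.0, -0.0]
force: [-3.0, 0.6, -4.3]
finger_gap: 0.413
```

```bash
python3 look.py 5;python3 -c "
from h import *
from station import manip
s=manip.sense();print(R.from_quat(s['tool_rot']).as_matrix()[:,2],s['ft_torque'],s['q'],s['tau'])
z=load('side4.npz');C=cloud(z);m=mask(z,(6,150,60),(16,255,255))
k,l,st,ce=cv2.connectedComponentsWithStats(m);print(st)
i=l[130+240//3,180+400//3];P=C[l==i];o=np.array([.644,-.0235]);e=np.array([.999,-.0445])
x=(P[:,:2]-o)@e;
for a in range(-170,0,10):
  q=(x*1e3>a)&(x*1e3<a+10)
  if q.sum()>3:print(a,np.percentile(P[q,2],[5,50,95]).round(4))
"
```

```text
t 13.78 tcp [ 0.5285 -0.0183  0.0443] yaw 177.46 F [-2.98  0.59 -4.33] gap 0.413
units [-0.0692 -0.0002  0.0033] twist 0.0003
[-3.97731935e-04  1.03584331e-04 -9.99999916e-01] [0.08856579 0.79002027 0.05405663] [-2.46083754e-01  7.18717190e-01  1.81521325e+00  6.25469432e-06
  6.08073195e-01 -1.77254931e+00] [-2.01291447e-01 -4.47760427e+01 -9.82150644e+00  9.48535698e-02
 -1.08981907e+00  3.13749828e-02]
[[     0      0    560    420 233633]
 [    11      6      1      1      1]
 [    12      9      1      1      1]
 [    13     12      1      1      1]
 [    14     15      1      1      1]
 [    15     18      1      1      1]
 [    18     28      1      1      1]
 [    21     37      1      1      1]
 [    99     37      1      1      1]
 [    25     50      1      1      1]
 [    21     64      1      1      1]
 [    22     67      1      1      1]
 [    24     73      1      1      1]
 [    71     80      1      1      1]
 [    38    114      1      1      1]
 [   288    201     39     26    401]
 [   278    207      9     21    137]
 [   289    207      3      4     10]
 [   255    271     20     65   1004]
 [   427    325      1      1      1]]
-140 [0.0348 0.0644 0.0847]
-130 [0.0302 0.057  0.0856]
-120 [0.0426 0.1008 0.1301]
-110 [0.0289 0.0362 0.0483]
-100 [0.0269 0.0394 0.048 ]
-90 [0.0272 0.0393 0.0535]
-80 [0.0297 0.0436 0.0539]
-70 [0.0283 0.0456 0.053 ]
-60 [0.028  0.0476 0.0516]
-50 [0.0303 0.0452 0.0497]
-40 [0.0269 0.0437 0.047 ]
-30 [0.0261 0.0418 0.0453]
-20 [0.0286 0.0408 0.0431]
-10 [0.0282 0.0379 0.0411]
```

move_arm:
  deltas:
    - [0,0,0.001,0,20]
    - [0,0,0.002,0,20]
    - [0,0,0.002,0,20]
    - [0,0,0.002,0,20]
    - [0,0,0.002,0,20]
    - [0,0,0.002,0,20]
    - [0,0,0.002,0,20]
    - [0,0,0.002,0,20]

```text
t: 14.45
tcp_pos: [0.5286, -0.0183, 0.0438]
tool_rot: [0.022, 1.0, -0.0, 0.0]
force: [-2.4, -0.0, -3.6]
finger_gap: 0.409
```

```bash
python3 look.py 6 side top
cat > lamp.py <<'E'
import sys
from h import *
o=np.array([.644,-.0235]);e=np.array([.999,-.0445]);n=np.array([.0445,.999])
for f in sys.argv[1:]:
    z=load(f);C=cloud(z)
    x=(C[...,:2]-o)@e;y=(C[...,:2]-o)@n;h=hsv(z)
    m=(x>.035)&(x<.125)&(abs(y)<.05)&(C[...,2]>.085)&(C[...,2]<.13)&(z["d"]>0)
    A=np.c_[x[m],y[m],np.ones(m.sum())];w=C[...,2][m]
    for _ in range(5):
        c=np.linalg.lstsq(A,w,rcond=None)[0];r=w-A@c;k=abs(r)<.004;A,w=A[k],w[k]
    print(f,len(w),"slope x",c[0].round(4),"y",c[1].round(4),"z at x=0.04,.12",(c[0]*.04+c[2]).round(4),(c[0]*.12+c[2]).round(4),"sd",np.std(w-A@c).round(4))
E
python3 lamp.py top0.npz top2.npz top6.npz side0.npz side2.npz side3.npz side4.npz side6.npz
```

```text
t 14.45 tcp [ 0.5286 -0.0183  0.0438] yaw 177.46 F [-2.35 -0.02 -3.6 ] gap 0.409
units [-0.0688 -0.0002  0.002 ] twist 0.0005
top0.npz 1259 slope x 0.0699 y -0.0007 z at x=0.04,.12 0.1045 0.11 sd 0.0017
top2.npz 1250 slope x 0.0674 y -0.0014 z at x=0.04,.12 0.1046 0.11 sd 0.0017
top6.npz 1186 slope x 0.0253 y 0.0005 z at x=0.04,.12 0.1101 0.1122 sd 0.0016
side0.npz 627 slope x 0.0805 y 0.0006 z at x=0.04,.12 0.1047 0.1112 sd 0.0016
side2.npz 636 slope x 0.0846 y 0.001 z at x=0.04,.12 0.1046 0.1114 sd 0.0016
side3.npz 633 slope x 0.0773 y 0.0016 z at x=0.04,.12 0.1047 0.1109 sd 0.0017
side4.npz 574 slope x 0.076 y -0.0046 z at x=0.04,.12 0.1062 0.1123 sd 0.0016
side6.npz 482 slope x 0.0802 y -0.0039 z at x=0.04,.12 0.1081 0.1145 sd 0.0016
```

View pics/s6c.png

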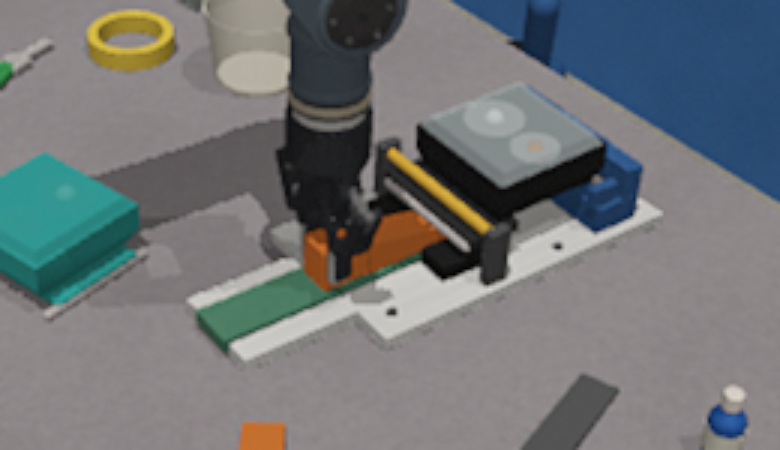

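move_arm:
  deltas:
    - [-0.002,0,0.001,0,20]
    - [-0.004,0,0.0015,0,20]
    - [-0.006,0,0.0015,0,20]
    - [-0.008,0,0.0015,0,20]
    - [-0.01,0,0.0015,0,20]
    - [-0.013,0,0.0015,0,20]
    - [-0.015,0,0.0015,0,20]
    - [-0.015,0,0.0015,0,20]

```text
t: 15.22
tcp_pos: [0.5349, -0.0186, 0.0432]
tool_rot: [0.022, 1.0, -0.0, 0.0]
force: [-2.0, -0.4, -4.6]
finger_gap: 0.415
```

```bash
python3 look.py 7 top; python3 lamp.py top7.npz
```

```text
t 15.22 tcp [ 0.5349 -0.0186  0.0432] yaw 177.46 F [-1.95 -0.39 -4.65] gap 0.415
units [-0.0532 -0.0001  0.0004] twist 0.0004
top7.npz 1205 slope x 0.023 y -0.0018 z at x=0.04,.12 0.1106 0.1124 sd 0.0016
```

move_arm:
  deltas:
    - [0,0,0.001,0,20]
    - [-0.002,0,0.001,0,20]
    - [-0.005,0,0.001,0,20]
    - [-0.008,0,0.001,0,20]
    - [-0.011,0,0.001,0,20]
    - [-0.014,0,0.001,0,20]
    - [-0.015,0,0.001,0,20]
    - [-0.015,0,0.001,0,20]

```text
t: 15.93
tcp_pos: [0.5382, -0.0183, 0.0428]
tool_rot: [0.022, 1.0, 0.0, -0.003]
force: [-6.6, 1.0, 2.1]
finger_gap: 0.416
```

```bash
python3 look.py 8 top; python3 lamp.py top8.npz
```

```text
t 15.93 tcp [ 0.5382 -0.0183  0.0428] yaw 177.48 F [-6.56  1.01  2.14] gap 0.416
units [-0.0449 -0.0012 -0.0006] twist 0.0009
top8.npz 1217 slope x 0.0261 y -0.0027 z at x=0.04,.12 0.1102 0.1123 sd 0.0016
```

move_arm:
  deltas:
    - [-0.002,0,0,0,20]
    - [-0.004,0,0,0,20]
    - [-0.006,0,0,0,20]
    - [-0.008,0,0,0,20]
    - [-0.01,0,0,0,20]
    - [-0.012,0,0,0,20]
    - [-0.015,0,0,0,20]
    - [-0.015,0,0,0,20]

```text
t: 16.65
tcp_pos: [0.5441, -0.0185, 0.0428]
tool_rot: [0.022, 1.0, 0.001, -0.003]
force: [-6.3, 0.7, 2.9]
finger_gap: 0.413
```

```bash
python3 look.py 9 top; python3 lamp.py top9.npz
```

```text
t 16.65 tcp [ 0.5441 -0.0185  0.0428] yaw 177.48 F [-6.26  0.65  2.94] gap 0.413
units [-0.0301 -0.0015 -0.0006] twist 0.001
top9.npz 1187 slope x 0.0223 y -0.0013 z at x=0.04,.12 0.1107 0.1125 sd 0.0016
```

move_arm:
  deltas:
    - [-0.002,0,0,0,20]
    - [-0.004,0,0,0,20]
    - [-0.006,0,0,0,20]
    - [-0.008,0,0,0,20]
    - [-0.01,0,0,0,20]
    - [-0.011,0,0,0,20]
    - [-0.0125,0,0,0,20]
    - [-0.0125,0,0,0,20]

```text
t: 17.37
tcp_pos: [0.5489, -0.0187, 0.0428]
tool_rot: [0.022, 1.0, 0.001, -0.003]
force: [-6.4, 1.2, 3.2]
finger_gap: 0.415
```

```bash
python3 look.py 10 top; python3 lamp.py top10.npz
```

```text
t 17.37 tcp [ 0.5489 -0.0187  0.0428] yaw 177.48 F [-6.44  1.17  3.17] gap 0.415
units [-0.0181 -0.0015 -0.0005] twist 0.001
top10.npz 1198 slope x 0.0174 y -0.0029 z at x=0.04,.12 0.1115 0.1128 sd 0.0016
```

move_arm:
  deltas:
    - [-0.002,0,0,0,20]
    - [-0.004,0,0,0,20]
    - [-0.006,0,0,0,20]
    - [-0.0075,0,0,0,20]
    - [-0.0075,0,0,0,20]
    - [-0.0075,0,0,0,20]
    - [-0.0075,0,0,0,20]
    - [-0.0075,0,0,0,20]

```text
t: 18.08
tcp_pos: [0.5521, -0.0188, 0.0428]
tool_rot: [0.022, 1.0, 0.0, -0.003]
force: [-6.4, 1.2, 1.6]
finger_gap: 0.416
```

move_arm:
  deltas:
    - [-0.001,0,0,0,20]
    - [-0.002,0,0,0,20]
    - [-0.003,0,0,0,20]
    - [-0.004,0,0,0,20]
    - [-0.005,0,0,0,20]
    - [-0.005,0,0,0,20]
    - [-0.005,0,0,0,20]
    - [-0.005,0,0,0,20]

```text
t: 18.75
tcp_pos: [0.554, -0.0189, 0.0429]
tool_rot: [0.022, 1.0, 0.0, -0.003]
force: [-6.3, 0.3, 2.8]
finger_gap: 0.414
```

```bash
python3 look.py 11 top side; python3 lamp.py top11.npz
```

```text
t 18.75 tcp [ 0.554  -0.0189  0.0429] yaw 177.48 F [-6.32  0.35  2.84] gap 0.414
units [-0.0054 -0.0014 -0.0004] twist 0.0011
top11.npz 1189 slope x 0.0093 y -0.002 z at x=0.04,.12 0.1122 0.1129 sd 0.0017
```

View pics/s11c.png

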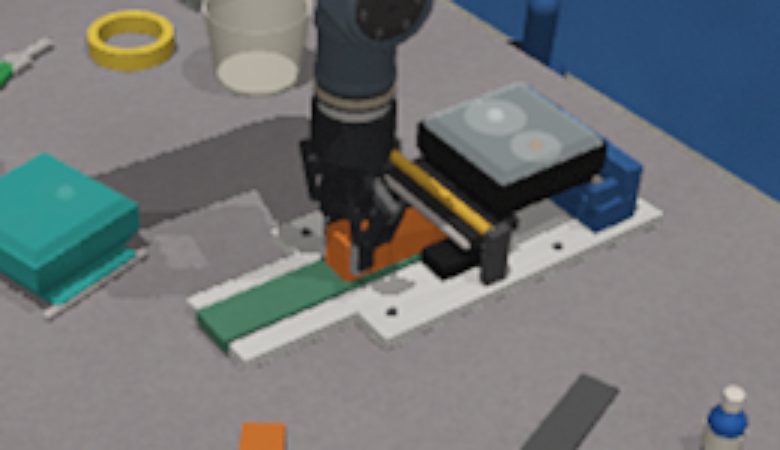

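Lamp nearly level, no stop contact felt yet (resistance flat at 6.3 N). Now 1 mm steps.

move_arm:
  deltas:
    - [-0.0005,0,0,0,20]
    - [-0.001,0,0,0,20]
    - [-0.0015,0,0,0,20]
    - [-0.002,0,0,0,20]
    - [-0.0025,0,0,0,20]
    - [-0.0025,0,0,0,20]
    - [-0.0025,0,0,0,20]
    - [-0.0025,0,0,0,20]

```text
t: 19.52
tcp_pos: [0.555, -0.019, 0.0428]
tool_rot: [0.022, 1.0, 0.0, -0.003]
force: [-6.4, 0.6, 3.0]
finger_gap: 0.413
```

move_arm:
  deltas:
    - [-0.0005,0,0,0,20]
    - [-0.001,0,0,0,20]
    - [-0.0015,0,0,0,20]
    - [-0.002,0,0,0,20]
    - [-0.0025,0,0,0,20]
    - [-0.0025,0,0,0,20]
    - [-0.0025,0,0,0,20]
    - [-0.0025,0,0,0,20]

```text
t: 20.18
tcp_pos: [0.5556, -0.019, 0.0428]
tool_rot: [0.022, 1.0, 0.001, -0.003]
force: [-7.2, 1.5, 3.1]
finger_gap: 0.418
```

```bash
python3 look.py 12 top; python3 lamp.py top12.npz
```

```text
t 20.18 tcp [ 0.5556 -0.019   0.0428] yaw 177.48 F [-7.25  1.48  3.09] gap 0.418
units [-0.0013 -0.0014 -0.0004] twist 0.0011
top12.npz 1167 slope x 0.0082 y -0.0006 z at x=0.04,.12 0.1124 0.113 sd 0.0016
```

move_arm:
  deltas:
    - [-0.0005,0,0,0,20]
    - [-0.001,0,0,0,20]
    - [-0.0015,0,0,0,20]
    - [-0.002,0,0,0,20]
    - [-0.002,0,0,0,20]
    - [-0.002,0,0,0,20]
    - [-0.002,0,0,0,20]
    - [-0.002,0,0,0,20]

```text
t: 20.9
tcp_pos: [0.5561, -0.019, 0.0428]
tool_rot: [0.022, 1.0, 0.001, -0.003]
force: [-7.4, 0.0, 3.8]
finger_gap: 0.416
```

```bash
python3 look.py 13 top; python3 lamp.py top13.npz
```

```text
t 20.9 tcp [ 0.5561 -0.019   0.0428] yaw 177.48 F [-7.35  0.02  3.81] gap 0.416
units [-0.     -0.0015 -0.0004] twist 0.0012
top13.npz 1187 slope x 0.0048 y -0.0005 z at x=0.04,.12 0.1125 0.1129 sd 0.0016
```

move_arm:
  deltas:
    - [-0.0005,0,0,0,20]
    - [-0.001,0,0,0,20]
    - [-0.0015,0,0,0,20]
    - [-0.002,0,0,0,20]
    - [-0.002,0,0,0,20]
    - [-0.002,0,0,0,20]
    - [-0.002,0,0,0,20]
    - [-0.002,0,0,0,20]

```text
t: 21.62
tcp_pos: [0.5565, -0.019, 0.0428]
tool_rot: [0.022, 1.0, 0.001, -0.004]
force: [-8.1, 0.4, 4.6]
finger_gap: 0.409
```

```bash
python3 look.py 14 top; python3 lamp.py top14.npz
```

```text
t 21.62 tcp [ 0.5565 -0.019   0.0428] yaw 177.49 F [-8.11  0.38  4.61] gap 0.409
units [ 0.001  -0.0016 -0.0005] twist 0.0014
top14.npz 1185 slope x 0.0095 y -0.0042 z at x=0.04,.12 0.1123 0.1131 sd 0.0016
```

move_arm:
  deltas:
    - [-0.0005,0,0,0,20]
    - [-0.001,0,0,0,20]
    - [-0.0015,0,0,0,20]
    - [-0.002,0,0,0,20]
    - [-0.0025,0,0,0,20]
    - [-0.0025,0,0,0,20]
    - [-0.0025,0,0,0,20]
    - [-0.0025,0,0,0,20]

```text
t: 22.33
tcp_pos: [0.557, -0.019, 0.0428]
tool_rot: [0.022, 1.0, 0.001, -0.004]
force: [-8.0, 0.6, 5.3]
finger_gap: 0.41
```

move_arm:
  deltas:
    - [-0.0005,0,0,0,20]
    - [-0.001,0,0,0,20]
    - [-0.0015,0,0,0,20]
    - [-0.002,0,0,0,20]
    - [-0.0025,0,0,0,20]
    - [-0.0025,0,0,0,20]
    - [-0.0025,0,0,0,20]
    - [-0.0025,0,0,0,20]

```text
t: 23.0
tcp_pos: [0.5572, -0.0189, 0.0428]
tool_rot: [0.022, 1.0, 0.001, -0.005]
force: [-10.0, -0.5, 6.3]
finger_gap: 0.417
```

```bash
python3 look.py 15 top; python3 lamp.py top15.npz
```

```text
t 23.0 tcp [ 0.5572 -0.0189  0.0428] yaw 177.5 F [-9.96 -0.52  6.26] gap 0.417
units [ 0.0026 -0.0018 -0.0004] twist 0.0019
top15.npz 1185 slope x 0.0069 y 0.0009 z at x=0.04,.12 0.1125 0.113 sd 0.0016
```

move_arm:
  deltas:
    - [0,0,-0.0005,0,20]
    - [0,0,-0.0005,0,20]
    - [0,0,-0.0005,0,20]
    - [0,0,-0.0005,0,20]
    - [0,0,-0.0005,0,20]
    - [0,0,-0.0005,0,20]
    - [0,0,-0.0005,0,20]
    - [0,0,-0.0005,0,20]

```text
t: 23.72
tcp_pos: [0.5573, -0.0189, 0.0428]
tool_rot: [0.022, 1.0, 0.001, -0.005]
force: [-9.5, -0.8, 4.3]
finger_gap: 0.413
```

```bash
python3 look.py 16 top; python3 lamp.py top16.npz
```

```text
t 23.72 tcp [ 0.5573 -0.0189  0.0428] yaw 177.5 F [-9.53 -0.82  4.26] gap 0.413
units [ 0.0028 -0.0018 -0.0005] twist 0.0017
top16.npz 1175 slope x 0.0098 y -0.0008 z at x=0.04,.12 0.1124 0.1132 sd 0.0016
```

move_arm:
  deltas:
    - [-0.0005,0,0,0,20]
    - [-0.001,0,0,0,20]
    - [-0.0015,0,0,0,20]
    - [-0.002,0,-0.0005,0,20]
    - [-0.0025,0,-0.0005,0,20]
    - [-0.003,0,-0.0005,0,20]
    - [-0.003,0,-0.0005,0,20]
    - [-0.003,0,-0.0005,0,20]

```text
t: 24.43
tcp_pos: [0.5573, -0.0189, 0.0428]
tool_rot: [0.022, 1.0, 0.001, -0.006]
force: [-12.0, -1.3, 5.0]
finger_gap: 0.417
```

move_arm:
  deltas:
    - [-0.0005,0,0,0,20]
    - [-0.001,0,0,0,20]
    - [-0.0015,0,0,0,20]
    - [-0.002,0,0,0,20]
    - [-0.0025,0,0,0,20]
    - [-0.003,0,0,0,20]
    - [-0.003,0,0,0,20]
    - [-0.003,0,0,0,20]

```text
t: 25.1
tcp_pos: [0.5574, -0.0189, 0.0428]
tool_rot: [0.022, 1.0, 0.001, -0.007]
force: [-14.5, -1.8, 6.0]
finger_gap: 0.414
```

```bash
python3 look.py 17 top; python3 lamp.py top17.npz
```

```text
t 25.1 tcp [ 0.5574 -0.0189  0.0428] yaw 177.51 F [-14.51  -1.8    6.05] gap 0.414
units [ 0.0031 -0.002  -0.0005] twist 0.0021
top17.npz 1198 slope x 0.008 y -0.0002 z at x=0.04,.12 0.1124 0.1131 sd 0.0016
```

move_arm:
  deltas:
    - [0.001,0,0,0,20]
    - [0.002,0,0,0,20]
    - [0.004,0,0,0,20]
    - [0.006,0,0,0,20]
    - [0.008,0,0,0,20]
    - [0.01,0,0,0,20]
    - [0.01,0,0,0,20]
    - [0.01,0,0,0,20]

```text
t: 25.82
tcp_pos: [0.5575, -0.0189, 0.0428]
tool_rot: [0.022, 1.0, 0.001, -0.003]
force: [-6.1, 1.1, 0.8]
finger_gap: 0.415
```

```bash
python3 look.py 18 top; python3 lamp.py top18.npz
```

```text
t 25.82 tcp [ 0.5575 -0.0189  0.0428] yaw 177.47 F [-6.11  1.06  0.84] gap 0.415
units [ 0.0034 -0.0018 -0.0004] twist 0.0008
top18.npz 1189 slope x 0.0055 y -0.0014 z at x=0.04,.12 0.1125 0.113 sd 0.0016
```

move_arm:
  deltas:
    - [0.001,0,0,0,20]
    - [0.002,0,0,0,20]
    - [0.003,0,0,0,20]
    - [0.004,0,0,0,20]
    - [0.005,0,0,0,20]
    - [0.006,0,0,0,20]
    - [0.006,0,0,0,20]
    - [0.006,0,0,0,20]

```text
t: 26.53
tcp_pos: [0.5575, -0.0191, 0.0428]
tool_rot: [0.022, 1.0, 0.0, -0.001]
force: [-4.1, 4.2, -3.4]
finger_gap: 0.419
```

```bash
python3 look.py 19 top wrist; python3 lamp.py top19.npz
```

```text
t 26.53 tcp [ 0.5575 -0.0191  0.0428] yaw 177.47 F [-4.13  4.2  -3.37] gap 0.419
units [ 0.0035 -0.0015 -0.0004] twist 0.0008
top19.npz 1180 slope x 0.0084 y -0.0026 z at x=0.04,.12 0.1124 0.1131 sd 0.0016
```

View pics/wrist19.png

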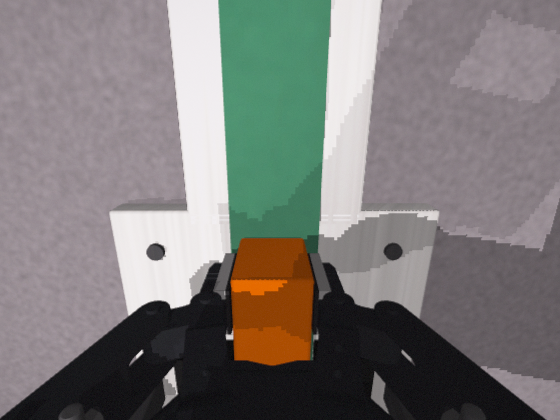

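move_arm:
  deltas:
    - [0,0,0.0005,0,20]
    - [0,0,0.0005,0,20]
    - [0,0,0.0005,0,20]
    - [0,0,0.0005,0,20]
    - [0,0,0.0005,0,20]
    - [0,0,0.0005,0,20]
    - [0,0,0.0005,0,20]
    - [0,0,0.0005,0,20]

```text
t: 27.3
tcp_pos: [0.5575, -0.0191, 0.0428]
tool_rot: [0.022, 1.0, 0.0, -0.001]
force: [-4.2, 3.4, -1.9]
finger_gap: 0.411
```

move_arm:
  deltas:
    - [0.001,0.001,0,0,20]
    - [0.002,0.001,0,0,20]
    - [0.003,0.001,0,0,20]
    - [0.003,0.001,0,0,20]
    - [0.003,0.001,0,0,20]
    - [0.003,0.001,0,0,20]
    - [0.003,0.001,0,0,20]
    - [0.003,0.001,0,0,20]

```text
t: 27.97
tcp_pos: [0.5575, -0.0192, 0.0429]
tool_rot: [0.022, 1.0, -0.0, 0.001]
force: [0.5, 3.5, -7.1]
finger_gap: 0.415
```

move_arm:
  deltas:
    - [0,0.001,0.0005,0,20]
    - [0,0.001,0.001,0,20]
    - [0,0.001,0.0015,0,20]
    - [0,0.001,0.0015,0,20]
    - [0,0.001,0.0015,0,20]
    - [0,0.001,0.0015,0,20]
    - [0,0.001,0.0015,0,20]
    - [0,0.001,0.0015,0,20]

```text
t: 28.63
tcp_pos: [0.5575, -0.0192, 0.0428]
tool_rot: [0.022, 1.0, -0.0, 0.001]
force: [-1.6, -0.2, 1.8]
finger_gap: 0.413
```

```bash
python3 look.py 20 top; python3 lamp.py top20.npz
```

```text
t 28.63 tcp [ 0.5575 -0.0192  0.0428] yaw 177.47 F [-1.57 -0.2   1.81] gap 0.413
units [ 0.0035 -0.0012 -0.0005] twist 0.0007
top20.npz 1160 slope x 0.0038 y -0.001 z at x=0.04,.12 0.1127 0.113 sd 0.0015
```

Hand unloaded, lamp level (slope ≈0.004). Release.

move_arm:
  deltas:
    - [0,0,0,0,45]
    - [0,0,0,0,50]
    - [0,0,0,0,55]
    - [0,0,0,0,60]
    - [0,0,0,0,65]
    - [0,0,0,0,70]
    - [0,0,0,0,70]
    - [0,0,0,0,70]

```text
t: 29.35
tcp_pos: [0.5569, -0.0188, 0.0423]
tool_rot: [0.022, 1.0, -0.0, 0.0]
force: [-0.1, -0.2, 0.3]
finger_gap: 0.702
```

```bash
python3 look.py 21 top wrist; python3 lamp.py top21.npz
```

```text
t 29.35 tcp [ 0.5569 -0.0188  0.0423] yaw 177.46 F [-0.13 -0.22  0.29] gap 0.702
units [ 0.0019 -0.0022 -0.0018] twist 0.0002
top21.npz 1201 slope x 0.0118 y -0.0004 z at x=0.04,.12 0.1123 0.1132 sd 0.0016
```

View pics/wrist21.png

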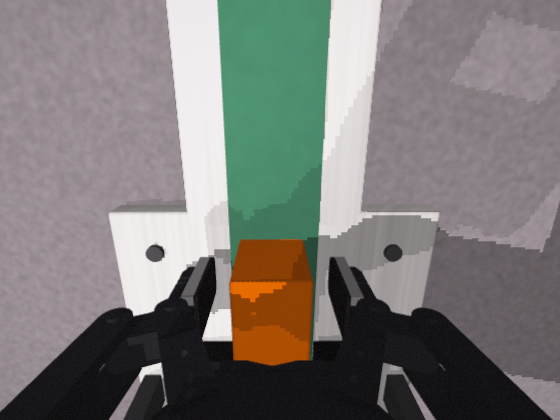

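```bash
for i in 1 2 3 4 5 6 7 8; do python3 look.py 22$i top >/dev/null; done; python3 lamp.py top22?.npz | tee o; awk '{s+=$5}END{print s/NR}' o; python3 lamp.py top1[2-9].npz top20.npz| awk '{s+=$5}END{print s/NR}'
python3 - <<'E'
from h import *
import glob
# block rear/edges shift between shots in wrist view
for n in("wrist19.npz","wrist21.npz"):
    z=load(n);C=cloud(z);m=mask(z,(5,150,60),(16,255,255));k,l,st,ce=cv2.connectedComponentsWithStats(m);i=l[300,272];P=C[l==i];t=P[(P[:,2]<.075)&(P[:,2]>.05)]
    print(n,st[i],np.percentile(P,[1,50,99],axis=0).round(4).tolist(),np.median(P[(P[:,2]>.055)&(P[:,2]<.08)],axis=0))
E
```

```text
top221.npz 1178 slope x 0.0093 y -0.0009 z at x=0.04,.12 0.1124 0.1131 sd 0.0016
top222.npz 1194 slope x 0.0079 y -0.0007 z at x=0.04,.12 0.1126 0.1132 sd 0.0016
top223.npz 1176 slope x 0.0076 y -0.002 z at x=0.04,.12 0.1125 0.1131 sd 0.0016
top224.npz 1177 slope x 0.0131 y -0.0024 z at x=0.04,.12 0.1121 0.1132 sd 0.0017
top225.npz 1179 slope x 0.0081 y -0.0009 z at x=0.04,.12 0.1126 0.1132 sd 0.0016
top226.npz 1177 slope x 0.0093 y -0.0001 z at x=0.04,.12 0.1124 0.1131 sd 0.0016
top227.npz 1177 slope x 0.0057 y -0.0006 z at x=0.04,.12 0.1125 0.1129 sd 0.0016
top228.npz 1169 slope x 0.0085 y -0.0003 z at x=0.04,.12 0.1124 0.1131 sd 0.0016
0.0086875
0.00721111
wrist19.npz [ 230  238   85  128 9652] [[0.5417, -0.0371, 0.0252], [0.5525, -0.0196, 0.0656], [0.5861, -0.0021, 0.1042]] [ 0.55923959 -0.01981332  0.06584055]
wrist21.npz [ 230  239   83  127 9503] [[0.5416, -0.037, 0.0255], [0.5521, -0.0195, 0.0656], [0.5849, -0.0022, 0.1037]] [ 0.55884139 -0.01982443  0.06584873]
```

Released. The block did not move, and the lamp slope is about 0.005 after taking off the bias. As a clean check of snugness I will push the block's back lightly with shut fingers, so no grip preload disturbs the reading.

move_arm:
  deltas:
    - [0,0,-0.03,0,70]
    - [0,0,-0.08,0,70]
    - [0,0,-0.14,0,70]
    - [0,0,-0.15,0,70]
    - [0.05,0,-0.15,0,40]
    - [0.1,0,-0.15,0,0]
    - [0.11,0,-0.15,0,0]
    - [0.11,0,-0.15,0,0]

```text
t: 30.52
tcp_pos: [0.5114, -0.0165, 0.1025]
tool_rot: [0.022, 1.0, 0.0, -0.001]
force: [0.2, -0.1, 0.2]
finger_gap: 0.133
```

```bash
python3 look.py 23 top side wrist; python3 lamp.py top23.npz; python3 -c "
from h import *
go([.515,-.0178,.046],177.45)"
```

```text
t 30.52 tcp [ 0.5114 -0.0165  0.1025] yaw 177.45 F [ 0.17 -0.15  0.19] gap 0.133
units [-0.1123 -0.0029  0.1485] twist -0.0001
top23.npz 1178 slope x 0.0068 y 0.0008 z at x=0.04,.12 0.1125 0.1131 sd 0.0016
t 30.67 tcp [ 0.5146 -0.0172  0.1025] yaw 177.46 F [0.42 0.47 0.2 ] gap -0.001
units [-0.0007 -0.0015  0.1414] twist 0.0003
```

View pics/s23c.png

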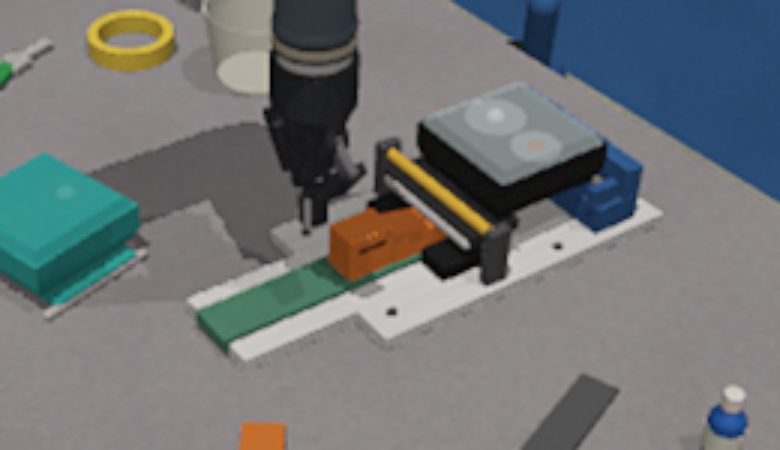

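View pics/wrist23.png

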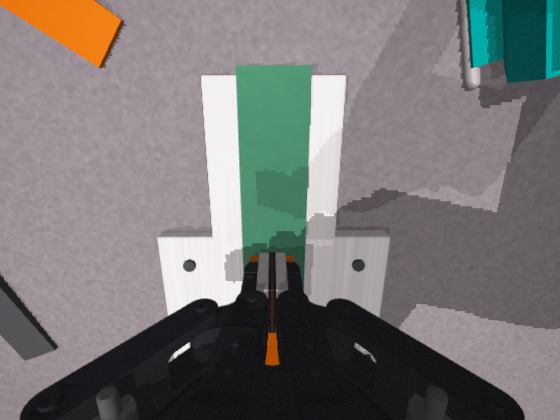

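move_arm:
  deltas:
    - [0.014,-0.001,0,0,0]
    - [0.014,-0.001,0.03,0,0]
    - [0.014,-0.001,0.07,0,0]
    - [0.014,-0.001,0.11,0,0]
    - [0.014,-0.001,0.14,0,0]
    - [0.014,-0.001,0.14,0,0]
    - [0.014,-0.001,0.14,0,0]
    - [0.014,-0.001,0.14,0,0]

```text
t: 31.33
tcp_pos: [0.5079, -0.0171, 0.0466]
tool_rot: [0.022, 1.0, -0.0, 0.0]
force: [-0.0, 1.2, -0.4]
finger_gap: 0.001
```

move_arm:
  deltas:
    - [-0.01,0,0,0,0]
    - [-0.02,0,0,0,0]
    - [-0.03,0,0,0,0]
    - [-0.035,0,0,0,0]
    - [-0.04,0,0,0,0]
    - [-0.043,0,0,0,0]
    - [-0.045,0,0,0,0]
    - [-0.045,0,0,0,0]

```text
t: 32.0
tcp_pos: [0.5254, -0.0178, 0.0463]
tool_rot: [0.022, 1.0, -0.0, 0.0]
force: [-0.5, -0.5, 0.0]
finger_gap: -0.001
```

move_arm:
  deltas:
    - [-0.002,0,0,0,0]
    - [-0.004,0,0,0,0]
    - [-0.006,0,0,0,0]
    - [-0.008,0,0,0,0]
    - [-0.01,0,0,0,0]
    - [-0.01,0,0,0,0]
    - [-0.01,0,0,0,0]
    - [-0.01,0,0,0,0]

```text
t: 32.67
tcp_pos: [0.5292, -0.0179, 0.0463]
tool_rot: [0.022, 1.0, 0.0, -0.0]
force: [-0.7, -0.7, -0.3]
finger_gap: -0.004
```

move_arm:
  deltas:
    - [-0.002,0,0,0,0]
    - [-0.004,0,0,0,0]
    - [-0.005,0,0,0,0]
    - [-0.005,0,0,0,0]
    - [-0.005,0,0,0,0]
    - [-0.005,0,0,0,0]
    - [-0.005,0,0,0,0]
    - [-0.005,0,0,0,0]

```text
t: 33.33
tcp_pos: [0.5312, -0.018, 0.0463]
tool_rot: [0.022, 1.0, 0.0, -0.0]
force: [0.2, 0.6, -0.3]
finger_gap: -0.003
```

move_arm:
  deltas:
    - [-0.002,0,0,0,0]
    - [-0.004,0,0,0,0]
    - [-0.005,0,0,0,0]
    - [-0.005,0,0,0,0]
    - [-0.005,0,0,0,0]
    - [-0.005,0,0,0,0]
    - [-0.005,0,0,0,0]
    - [-0.005,0,0,0,0]

```text
t: 34.0
tcp_pos: [0.5329, -0.018, 0.0463]
tool_rot: [0.022, 1.0, 0.0, -0.0]
force: [-2.0, -1.0, 1.1]
finger_gap: 0.0
```

move_arm:
  deltas:
    - [-0.002,0,0,0,0]
    - [-0.004,0,0,0,0]
    - [-0.005,0,0,0,0]
    - [-0.005,0,0,0,0]
    - [-0.005,0,0,0,0]
    - [-0.005,0,0,0,0]
    - [-0.005,0,0,0,0]
    - [-0.005,0,0,0,0]

```text
t: 34.67
tcp_pos: [0.5329, -0.018, 0.0462]
tool_rot: [0.022, 1.0, 0.0, -0.003]
force: [-6.0, -1.2, 4.1]
finger_gap: 0.002
```

move_arm:
  deltas:
    - [-0.001,0,-0.001,0,0]
    - [-0.002,0,-0.001,0,0]
    - [-0.0025,0,-0.001,0,0]
    - [-0.0025,0,-0.001,0,0]
    - [-0.0025,0,-0.001,0,0]
    - [-0.0025,0,-0.001,0,0]
    - [-0.0025,0,-0.001,0,0]
    - [-0.0025,0,-0.001,0,0]

```text
t: 35.33
tcp_pos: [0.5329, -0.0177, 0.0462]
tool_rot: [0.022, 1.0, 0.001, -0.004]
force: [-7.0, -0.6, 3.8]
finger_gap: 0.0
```

```bash
python3 look.py 24 ; python3 look.py 25
```

```text
t 35.33 tcp [ 0.5329 -0.0177  0.0462] yaw 177.49 F [-7.01 -0.64  3.79] gap 0.0
units [-0.0583 -0.0022  0.0076] twist 0.0012
t 35.33 tcp [ 0.5329 -0.0177  0.0462] yaw 177.49 F [-7.01 -0.64  3.79] gap 0.0
units [-0.0583 -0.0022  0.0076] twist 0.0012
```

move_arm:
  deltas:
    - [-0.001,0,-0.001,0,0]
    - [-0.002,0,-0.001,0,0]
    - [-0.0025,0,-0.001,0,0]
    - [-0.0025,0,-0.001,0,0]
    - [-0.0025,0,-0.001,0,0]
    - [-0.0025,0,-0.001,0,0]
    - [-0.0025,0,-0.001,0,0]
    - [-0.0025,0,-0.001,0,0]

```text
t: 36.0
tcp_pos: [0.5329, -0.0174, 0.0463]
tool_rot: [0.022, 1.0, 0.001, -0.005]
force: [-7.3, -0.5, 1.3]
finger_gap: 0.003
```

move_arm:
  deltas:
    - [-0.001,0,-0.001,0,0]
    - [-0.002,0,-0.001,0,0]
    - [-0.0025,0,-0.001,0,0]
    - [-0.0025,0,-0.001,0,0]
    - [-0.0025,0,-0.001,0,0]
    - [-0.0025,0,-0.001,0,0]
    - [-0.0025,0,-0.001,0,0]
    - [-0.0025,0,-0.001,0,0]

```text
t: 36.67
tcp_pos: [0.5329, -0.0172, 0.0463]
tool_rot: [0.022, 1.0, 0.001, -0.006]
force: [-8.8, -1.0, 0.3]
finger_gap: 0.003
```

move_arm:
  deltas:
    - [-0.001,0,-0.0005,0,0]
    - [-0.002,0,-0.0005,0,0]
    - [-0.0025,0,-0.0005,0,0]
    - [-0.0025,0,-0.0005,0,0]
    - [-0.0025,0,-0.0005,0,0]
    - [-0.0025,0,-0.0005,0,0]
    - [-0.0025,0,-0.0005,0,0]
    - [-0.0025,0,-0.0005,0,0]

```text
t: 37.33
tcp_pos: [0.5329, -0.0171, 0.0463]
tool_rot: [0.022, 1.0, 0.001, -0.007]
force: [-9.3, -0.8, 1.3]
finger_gap: 0.002
```

The wedge does not move under 9.3 N. Without the stop it slid at about 5 to 6 N, so the lamp is firmly snug against the bar. I back off and lift away.

move_arm:
  deltas:
    - [0.01,0,0,0,0]
    - [0.03,0,0,0,0]
    - [0.05,0,0,0,0]
    - [0.07,0,0,0,0]
    - [0.08,0,0,0,0]
    - [0.08,0,-0.05,0,0]
    - [0.08,0,-0.1,0,0]
    - [0.08,0,-0.18,0,0]

```text
t: 38.0
tcp_pos: [0.5058, -0.0168, 0.1189]
tool_rot: [0.022, 1.0, 0.001, -0.002]
force: [1.5, 0.3, -0.5]
finger_gap: 0.003
```

move_arm:
  deltas:
    - [0,0,-0.08,0,0]
    - [0,0,-0.16,0,0]
    - [0,0,-0.2,0,0]
    - [0,0,-0.2,0,0]
    - [0,0,-0.2,0,0]
    - [0,0,-0.2,0,0]
    - [0,0,-0.2,0,0]
    - [0,0,-0.2,0,0]

```text
t: 38.67
tcp_pos: [0.5064, -0.0167, 0.1983]
tool_rot: [0.022, 1.0, 0.0, -0.001]
force: [-0.3, -0.2, 0.0]
finger_gap: -0.003
```

```bash
for i in 1 2 3 4 5 6; do python3 look.py 30$i top >/dev/null; done; python3 look.py 30 side; python3 lamp.py top30?.npz | awk '{s+=$5;print $5}END{print s/NR}'
python3 - <<'E'
from h import *
z=load("top301.npz");C=cloud(z);m=mask(z,(6,150,60),(16,255,255));k,l,st,ce=cv2.connectedComponentsWithStats(m)
for i in range(1,k):
    if st[i,4]>60:
        P=C[l==i];print(st[i],np.percentile(P,[2,50,98],axis=0).round(4).tolist())
E
```

```text
t 38.97 tcp [ 0.5072 -0.0169  0.1993] yaw 177.46 F [-0.19  0.21  0.27] gap 0.001
units [-0.1228 -0.0013  0.3907] twist 0.0003
0.0127
0.0093
0.0078
0.013
0.0096
0.0112
0.0106
[326 253  67  56 993] [[0.2587, -0.2816, 0.0017], [0.3194, -0.2072, 0.0248], [0.3863, -0.1259, 0.0487]]
```

View pics/s30c.png

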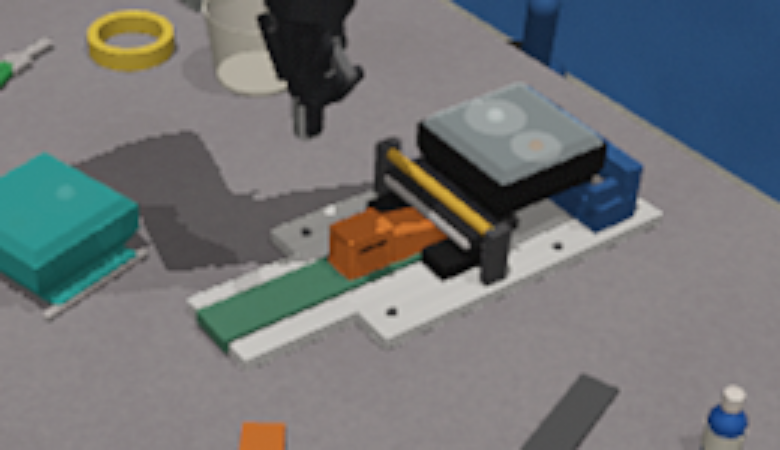

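```bash
python3 lamp.py top30?.npz
python3 - <<'E'
from h import *
import glob
o=np.array([.644,-.0235]);e=np.array([.999,-.0445]);n=np.array([.0445,.999])
def med(f,x0,x1):
    z=load(f);C=cloud(z);x=(C[...,:2]-o)@e;y=(C[...,:2]-o)@n
    m=(x>x0)&(x<x1)&(abs(y)<.05)&(C[...,2]>.1)&(C[...,2]<.12);return C[...,2][m].mean()
for nm,g in(("0",["top0.npz","top2.npz"]),("pre",["top1%d.npz"%i for i in range(5,10)]+["top20.npz"]),("rel",sorted(glob.glob("top22?.npz"))),("fin",sorted(glob.glob("top30?.npz")))):
    a=np.array([(med(f,.035,.07),med(f,.09,.125)) for f in g]);print(nm,a.mean(0).round(5),(a.std(0)/len(g)**.5).round(5))
a=cv2.cvtColor(load("side23.npz")["p"],cv2.COLOR_RGB2GRAY).astype(np.float32);b=cv2.cvtColor(load("side30.npz")["p"],cv2.COLOR_RGB2GRAY).astype(np.float32)
for nm,(u0,v0,u1,v1) in dict(lamp=(318,156,382,204),block=(286,196,326,226),base=(370,190,400,225)).items():
    print(nm,cv2.phaseCorrelate(a[v0:v1,u0:u1].copy(),b[v0:v1,u0:u1].copy(),cv2.createHanningWindow((u1-u0,v1-v0),cv2.CV_32F)))
E
```

```text
top301.npz 1176 slope x 0.0127 y -0.002 z at x=0.04,.12 0.1122 0.1132 sd 0.0017
top302.npz 1184 slope x 0.0093 y -0.0013 z at x=0.04,.12 0.1123 0.1131 sd 0.0016
top303.npz 1184 slope x 0.0078 y -0.0037 z at x=0.04,.12 0.1124 0.113 sd 0.0016
top304.npz 1189 slope x 0.013 y -0.0007 z at x=0.04,.12 0.1122 0.1133 sd 0.0016
top305.npz 1175 slope x 0.0096 y -0.0033 z at x=0.04,.12 0.1124 0.1132 sd 0.0016
top306.npz 1177 slope x 0.0112 y 0.0007 z at x=0.04,.12 0.1122 0.1131 sd 0.0016
0 [0.10544 0.10918] [4.e-05 3.e-05]
pre [0.11168 0.11286] [3.e-05 2.e-05]
rel [0.11167 0.1129 ] [3.e-05 3.e-05]
fin [0.11162 0.11287] [3.e-05 3.e-05]
lamp ((0.030435930988041093, 0.0702104472816174), 0.9519454886515936)
block ((-0.0035386064515350313, 0.28774439200387647), 0.7259606562058131)
base ((-0.0181156442666488, -0.019100797140591652), 0.99332056713325)
```

```bash
python3 -c "
from station import manip
print(manip.sign_off()); print(manip.sense()['t'])"
```

```text
the job is handed in; nothing more can be done
None
the job is handed in; nothing more can be done
```

I picked up the leftmost orange wedge, laid it on the green lane and pushed it under the lamp's edge bar until the stop bar was met. Then I unloaded the hand, let go, backed off and handed the job in at about 39 s.

- **Snugness:** Pushing resistance held steady at about 6.3 N, began rising near the expected end point, then climbed steeply to 14.5 N with almost no travel. After release, a probe push on the back of the block at 9.3 N did not move it. From this I estimate roughly 3 to 6 N on the stop bar; I could not measure that force directly.
- **Level:** The top camera gave a raw slope of about 0.009 to 0.011 rad after release. It read about 0.004 too high at the start, so the true tilt is around 0.006 rad, with about 0.002 uncertainty. The lamp's height did not change after release, to within 0.05 mm.
- **Disagreements:**
  - The side camera's slope readings did not follow the top camera's, so I did not use them.
  - The raw slope drifted slightly, from 0.007 to 0.011 rad, while the heights stayed the same; I put this down to depth noise.
- **Wedge and bench:** The wedge lies in the lane, released. I never pushed or gripped the lamp or anything else on the bench, and the last side view showed no disturbance. I did not check the bystanders' positions in numbers at the end.

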